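# Weigh down the dry box and crack its stuck lid open

### The job

The lid of the light dry box is stuck fast in its seal, and the box would come up with it: first lower the loose steel weight plate over the two pins on the box's front foot until it lies flush, and let go of it. Then take the tab on the lid, pull straight up to break the lid out of its seal without lifting the box off the table or jerking the lid far away, and finish still holding the lid level over the box, open by about 3 cm and clear of it all round.

Things in the scene. Friction and masses are not known exactly. Their poses are not given: they have to be found in the camera images.
- dry_box: low grey box, loose; 0.9 kg without lid: about 9 N up at the lid lifts it (15 N with the weight plate on). Origin: underside, below the lid's centre; base sheet 6 mm thick, x -150 to +100, y +-85 mm. Box proper x +-60, y +-75, rim 54 mm high. In front of it (-x, robot side) a bare foot with two round pins, 10 mm diameter, at x -105, y -50 and +50, tapered tips 24 mm above the foot
- pin_mid (a point): point on top of the front foot, midway between the two pins; axes as the box's, the pins lie 50 mm to either side along y
- rim (a point): centre of the box's mouth, at rim height, 54 mm above the box's underside; axes as the box's
- box_lid: loose lid, 0.2 kg, sheet 128 (x) x 156 (y) x 4 mm, flanges reaching 16 mm down into the box. Origin: centre of the sheet's underside, at rim height when shut; axes as the box's. The springy seal resists a straight pull up: peak about 12 N in the first 2 mm, fading to nothing at 7 mm; from there to 13 mm it pushes the lid up with a few N, beyond it only the weight is felt
- lid_tab (a point): grip point in the upright steel tab in the middle of the lid, 27 mm above the sheet's underside: tab 10 mm thick along the lid's y, 30 mm along x, its rounded top 16 mm above this point
- weight_plate: flat dark steel plate lying loose on the table, 60 (x) x 140 (y) x 14 mm, about 0.85 kg, with two through holes of 13 mm diameter at y = -50 and +50 mm and an upright lifting tab in the middle. Origin: centre of its underside; it is the same turned half round
- plate_tab (a point): grip point in the plate's upright tab, 44 mm above the plate's underside, over its centre: tab 12 mm thick along the plate's y (the long way), 30 mm along x, with a rounded top 11 mm above this point

How it is judged (in metres and radians):
On the way, in this order (a step that is already met when the one before it is completed fails the run):
1. the weight plate lies flush on the foot over both pins, let go, with the lid still shut (z of weight_plate in the frame of pin_mid between -0.003 and 0.003 m and horizontal distance between weight_plate and pin_mid below 0.005 m and angle between the y axis of weight_plate and the y axis of dry_box, either way round below 0.08 rad and contact force between the fingers and weight_plate below 0.1 N and z of box_lid in the frame of rim below 0.004 m), for 0.2 s.
2. the lid has broken out of its seal (z of box_lid in the frame of rim above 0.014 m), for 0.1 s.
At the end, for the whole second after the job is handed in: fingers alone hold the lid level (0.2 rad) over the box, 18 to 50 mm above the rim, within 30 mm sideways, clear of box and plate; box flat on the table (0.03 rad), within 50 mm of where it stood; weight plate over both pins, within 3 mm of flush, released (z of box_lid in the frame of rim between 0.018 and 0.05 m and horizontal distance between box_lid and rim below 0.03 m and angle between box_lid's own z axis and vertical below 0.2 rad and contact force between the fingers and box_lid above 0.3 N and contact force between box_lid and dry_box below 0.1 N and contact force between box_lid and weight_plate below 0.1 N and linear speed of box_lid below 0.03 m/s and contact force between weight_plate and the fingers below 0.1 N and angle between dry_box's own z axis and vertical below 0.03 rad and height (world z) of dry_box below 0.004 m and distance of dry_box from where it was at the start of the episode below 0.05 m and z of weight_plate in the frame of pin_mid below 0.003 m and horizontal distance between weight_plate and pin_mid below 0.005 m and angle between the y axis of weight_plate and the y axis of dry_box, either way round below 0.08 rad); the arm keeps its last pose, push and grip.
It fails at once if the box is tipped or lifted off the table (angle between dry_box's own z axis and vertical above 0.06 rad or height (world z) of dry_box above 0.01 m).
It fails at once if the lid is jerked far away from the box (distance between box_lid and rim above 0.12 m).
It also fails if it takes over 58 s, if anything falls off the work surface, if the arm or the gripper's body presses on something with over 40 N, if the wrist force passes 120 N, or if a joint passes its speed limit or range.

### The arm

A 6-joint arm with a two-finger parallel gripper is mounted at the origin on a cart in front of the work surface, level with it; the furniture and walls round the work are solid. World frame = base frame: x ahead of the robot, y to its left, z up, the work surface at z = 0. Lengths are in mm, angles in rad, forces in N, time in s.
With the tool pointing down it reaches from about 325 to 925 mm from the base axis. Payload 3.1 kg.
Tool frame: the origin (TCP) lies at the very end of the fingers, on their centre line; the grasp point (between the pads) lies 19 mm behind it; y points along the fingers, z is the direction in which the jaws open and shut, and the axes are right-handed (so a half turn about y gives the same grasp; the last joint's range is limited). The gripper opens to 85 mm and grips with 20 to 120 N. Pads are 22 mm wide; open, the fingers measure 114 mm over their backs; the gripper's body (76 mm by 85 mm) begins 54 mm behind the grasp point. The pads swing forward as they close: fully open they stand 13 mm farther back than shut.
Start: joints at [-1.37, 0.217, 1.613, -0, 1.311, -0.112], TCP at [192.349, -594.677, 231.3] pointing down, gripper open.
Joint ranges: [-2.75, 2.75], [-0.78, 2.1], [0.31, 2.55], [-1.13, 4.27], [0.13, 2.63], [-2.58, 2.58]. Speed limits (rad/s): [2.79, 2.79, 3.14, 3.14, 3.14, 3.14].

### API

Orientations are given as a 3x3 rotation matrix whose columns are the frame's x, y, z axes.
In Python, from rig import * gives the robot as it stands.
- The arm moves only by the shell command python3 -m pendant 'ROWS' [FORCE]. ROWS is JSON, a list of rows, each an object with "dp": the shift along the tool's x, y, z in mm, a list of three; "twist": the turn about the tool's y in rad; "gripper": the opening, from 0 (shut) to 1 (fully open). A call has 1 to 5 rows; each row is the pose to reach, as a shift and turn from the pose commanded when the call began, along the tool's axes at that moment; what a row does not reach only later rows make up. A row lasts 1/12 s, in which the tool goes at most 41.7 mm and 7.16 degrees, less where a joint would pass 70% of its speed; a pose out of reach is approached as far as the arm can. A call with a gripper value outside its range is refused whole. The fingers move at their own pace and stop on an object; FORCE is the grip in N (left out, the last holds). Time passes only in rows, so rows that repeat a pose let the fingers close. It gives the time, the measured TCP pose, the force and the opening at its end, in the units of the state.
- sense(): the state, without advancing time (a new reading comes with each control period).
- get_image(name): name is "scene" or "top" or "wrist"; returns (picture, depth): 420x560x3 uint8, red, green, blue; 420x560 float32, mm along the optical axis (not along the pixel's ray), 0 where there is no reading.
- get_calibration(name): a dict with "intrinsics" (3x3 intrinsics, pixels), "T" (4x4, takes a point from camera to world coordinates). Camera axes: x right, y down, z forward; pixel columns grow to the right and rows downward; lengths in mm; the calibration is good to about 2 mm. A picture is of the moment at which its call begins: read the wrist's pose just before it. get_calibration takes no time and is no camera call; for the wrist camera it gives the pose at the moment of the call.
- hand_in(): hands the job in, once; it reports no verdict.
Trained networks look in the newest picture that a camera, given by its name, has taken for a name from the list of things; names that differ only in an ending like _2 or _b are one class to them, and where a whole thing is asked for, a point or a joint stands for the part that bears it (a point fixed in the world has none). Each returns a list of dicts, best first, with "score" (0 to 1); they miss things now and then, are a little off and sometimes report something else, mostly with a low value. They report only what shows in the picture. A call takes as long as a camera call.
- search_frame(camera, target): "at" ([row, column] in pixels, amid what is visible of it).
- regions_of(camera, target): "region" (420x560 bool, what is visible of it) and "at" ([row, column] in pixels, amid what is visible of it).
- mark_of(camera, target): "at" ([row, column] in pixels: a listed point, or the origin of a listed thing).
The state is a dict: "clock": time; "q": joint angles; "joint_velocities": joint speeds; "joint_torque": joint torques, N m; "tcp_pos": TCP position; "tcp_rot": TCP orientation; "force": force on the tool from outside, world axes, zero at the start; "torque": the same for the moment, N m; "finger_gap": opening from 0.0 (shut) to 1.0 (fully open).
Only numpy, scipy, OpenCV 4.12 (cv2) and the standard library are available. Lean on these libraries where they do the work, as an engineer would, in place of code of your own. Each camera call takes 0.05 s, during which the arm holds its last target.

## Working session

There is one attempt and no reset: what is moved stays moved. The work goes in short steps, Python scripts to look and compute and a shell command to move; the robot and the scene stay as the last step left them, time stands still between calls to the robot, and variables do not carry over. Pictures are saved under pics/ and viewed, and the job is handed in when it is done.

```bash
ls; mkdir -p pics
python3 - <<'E'
from rig import *
import cv2,numpy as np
s=sense();print({k:np.round(v,3).tolist() for k,v in s.items()})
for n in("scene","top","wrist"):
    im,d=get_image(n);cv2.imwrite(f"pics/a_{n}.png",im[:,:,::-1])
    np.savez(f"pics/a_{n}.npz",im=im,d=d)
    print(n,np.round(get_calibration(n)["T"],3).tolist(),get_calibration(n)["intrinsics"][0][0])
E
```

```text
pics
{'clock': 0.0, 'q': [-1.37, 0.218, 1.615, 0.0, 1.311, -0.112], 'joint_velocities': [-0.0, -0.001, -0.0, 0.001, 0.001, 0.0], 'joint_torque': [0.001, -39.684, -30.385, 0.0, 0.01, 0.0], 'tcp_pos': [192.175, -593.847, 229.953], 'tcp_rot': [[-0.951, -0.0, 0.308], [-0.308, 0.002, -0.951], [-0.0, -1.0, -0.002]], 'force': [-0.086, -0.77, 0.111], 'torque': [0.0, 0.054, 0.052], 'finger_gap': 1.0}
scene [[-0.084, 0.711, -0.699, 1142.402], [0.996, 0.073, -0.045, 30.595], [0.019, -0.7, -0.714, 748.943], [0.0, 0.0, 0.0, 1.0]] 486.42570669469745
top [[0.013, -0.993, 0.12, 402.609], [-1.0, -0.016, -0.021, -5.06], [0.023, -0.119, -0.993, 997.171], [0.0, 0.0, 0.0, 1.0]] 496.3838333979777
wrist [[0.308, -0.909, -0.28, 264.283], [-0.952, -0.295, -0.088, -572.885], [-0.002, 0.293, -0.956, 372.717], [0.0, 0.0, 0.0, 1.0]] 325.6136980662599
```

View pics/a_scene.png

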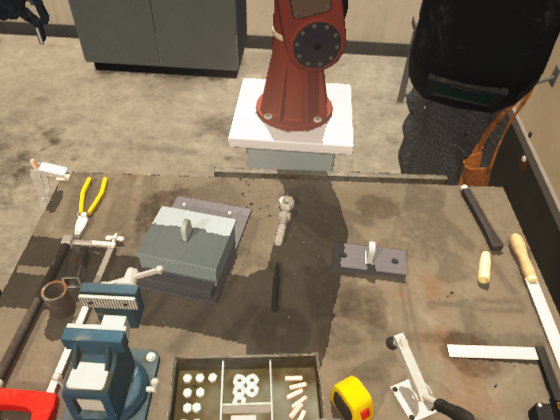

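View pics/a_top.png

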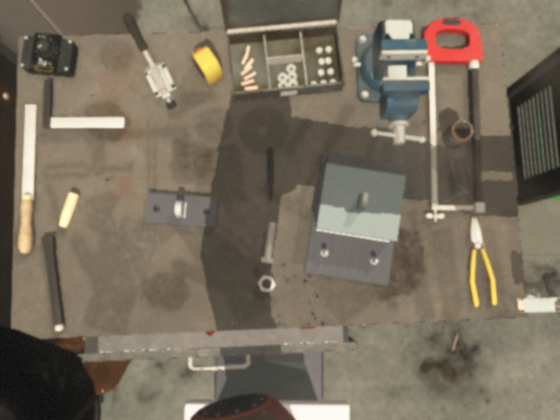

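View pics/a_wrist.png

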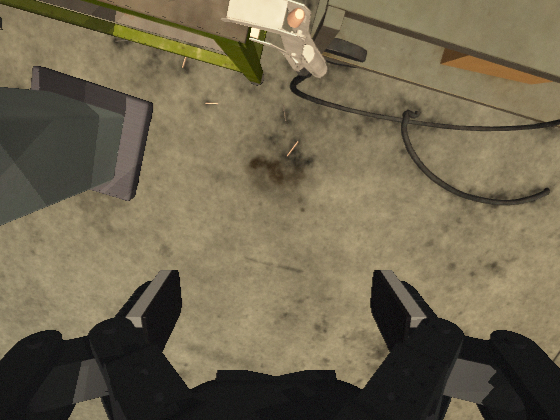

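The scene picture shows the box at about (190,250) and the plate at about (372,260). In the top picture the box is at about (355,215) with pin tips near (325,250) and (375,260), and the plate is at about (181,208). Next I'll measure with depth and the networks.

```bash
cat > h.py <<'E'
from rig import *
import cv2,numpy as np
def world(cal,rc,d):
    rc=np.atleast_2d(rc).astype(float);K=np.array(cal["intrinsics"]);T=np.array(cal["T"])
    p=np.c_[rc[:,1],rc[:,0],np.ones(len(rc))]@np.linalg.inv(K).T*np.atleast_1d(d)[:,None]
    return p@T[:3,:3].T+T[:3,3]
def at_height(cal,rc,z):
    T=np.array(cal["T"]);a=world(cal,rc,np.ones(len(np.atleast_2d(rc))))-T[:3,3]
    return T[:3,3]+a*((z-T[2,3])/a[:,2])[:,None]
def cloud(cal,mask,d):
    rc=np.argwhere(mask&(d>0));return rc,world(cal,rc,d[mask&(d>0)])
def proj(cal,P):
    K=np.array(cal["intrinsics"]);T=np.linalg.inv(np.array(cal["T"]));p=np.atleast_2d(P)@T[:3,:3].T+T[:3,3]
    q=p@K.T;return q[:,[1,0]]/q[:,2:]
E
python3 - <<'E'
from h import *
for n in("top","scene"):
    im,d=get_image(n);cal=get_calibration(n)
    for t,z in(("pin_mid",6),("rim",54),("lid_tab",81),("plate_tab",44),("weight_plate",0),("dry_box",0),("box_lid",54)):
        for r in mark_of(n,t)[:2]:
            print(n,t,round(r["score"],2),np.round(r["at"],1),np.round(at_height(cal,r["at"],z),1))
    for t in("weight_plate","dry_box","box_lid"):
        R=regions_of(n,t)
        for r in R[:1]:
            rc,P=cloud(cal,r["region"],d)
            np.savez(f"pics/reg_{n}_{t}.npz",m=r["region"],P=P,d=d)
            z=P[:,2];print(t,r["score"],len(P),"z pct",np.round(np.percentile(z,[2,25,50,75,98]),1))
            h=np.histogram(z,bins=np.arange(-10,110,5));print(h[0])
            lo=P
            print(cv2.minAreaRect(P[:,:2].astype(np.float32)))
E
```

```text
top pin_mid 0.74 [256.  349.1] [[ 436.  -159.3    6. ]]
top lid_tab 0.72 [198.6 362.5] [[ 540.9 -173.1   81. ]]
top plate_tab 0.75 [208.2 178.3] [[522.  176.6  44. ]]
top weight_plate 0.63 [207.4 180.8] [[529.2 180.    0. ]]
top box_lid 0.73 [203.6 362. ] [[ 535.3 -177.    54. ]]
top box_lid 0.48 [254.9 348.8] [[ 436.5 -151.3   54. ]]
weight_plate 0.71 2160 z pct [ 2.4 13.2 14.5 15.8 53.2]
[   0   16   55   38 1192  712   10   10    7    9   11   30   54   16
    0    0    0    0    0    0    0    0    0]
((524.2120971679688, 179.00387573242188), (146.45440673828125, 63.86181640625), 86.82429504394531)
dry_box 0.62 5277 z pct [ 2.   5.4  6.8  8.8 28.5]
[   0   39  979 3252  153   15  458  285    8    0    0    0   15   63
   10    0    0    0    0    0    0    0    0]
((514.7952880859375, -169.84686279296875), (172.24755859375, 254.53659057617188), 81.09027099609375)
box_lid 0.56 5382 z pct [54.5 57.2 58.4 59.5 75.1]
[   0    9    8    4    3    1    4    2    0    0    0    1  139 4247
  841    5   10    7   13   18   29   40    1]
((543.321533203125, -182.45437622070312), (171.5574
[... 568 characters left out ...]
26   43   10
    0    0    0    0    0    0    0    0    0]
((517.1014404296875, 176.80706787109375), (140.042236328125, 80.8926773071289), 87.05921936035156)
dry_box 0.83 4073 z pct [ 3.2  6.2 11.7 24.4 42.1]
[   0    7  428 1535  235  273  716  413  160  169  114   11    1   11
    0    0    0    0    0    0    0    0    0]
((512.8484497070312, -169.32415771484375), (169.34671020507812, 260.6373291015625), 81.73421478271484)
box_lid 0.88 4439 z pct [44.  57.4 58.3 59.3 83.8]
[   0   15   13   36    1    6    0    0    0    0   21   11  136 3631
  398   20   22   23   20   21   33   32    0]
((512.65185546875, -186.57040405273438), (188.7291259765625, 185.40341186523438), 81.55147552490234)
```

Run:
```python
from h import *
def rect(P):
    P=P[np.isfinite(P).all(1)]
    (c,s,a)=cv2.minAreaRect(P[:,:2].astype(np.float32));return np.round(c,1),np.round(s,1),round(a,2)
for n in("top","scene"):
    for t,lo,hi in(("weight_plate",11,18),("box_lid",54,62),("dry_box",2,11),("weight_plate",35,58),("box_lid",72,105)):
        f=np.load(f"pics/reg_{n}_{t}.npz");P=f["P"]
        Q=P[(P[:,2]>lo)&(P[:,2]<hi)]
        # trim outliers: keep largest blob via opening of the mask
        m=np.zeros((420,560),np.uint8);rc=np.argwhere(f["m"]&(f["d"]>0));k=(P[:,2]>lo)&(P[:,2]<hi);m[tuple(rc[k].T)]=1
        nlab,l,st,_=cv2.connectedComponentsWithStats(m);i=1+st[1:,4].argmax();kk=l[tuple(rc.T)]==i
        Q=P[kk];print(n,t,lo,len(Q),rect(Q),"mean",np.round(Q.mean(0),1))
```

```text
top weight_plate 11 1835 (array([522.4, 176.9]), array([140.5,  60.3]), 86.74) mean [522.  176.4  14.5]
top box_lid 54 5086 (array([ 538.6, -173.9]), array([156. , 128.4]), 81.55) mean [ 537.6 -173.3   58.3]
top dry_box 2 4127 (array([ 513.3, -169.7]), array([170.2, 250.8]), 81.72) mean [ 447.6 -152.2    6.4]
top weight_plate 35 120 (array([521.6, 176.7]), array([11.9, 28.6]), 87.17) mean [521.  175.7  49.9]
top box_lid 72 114 (array([ 537.8, -173.5]), array([10.3, 28.7]), 81.26) mean [ 536.8 -172.3   90.4]
scene weight_plate 11 1594 (array([525.6, 176.4]), array([140. ,  63.8]), 87.08) mean [528.  176.7  14.4]
scene box_lid 54 4054 (array([ 541. , -174.5]), array([156.6, 132.9]), 81.55) mean [ 546.7 -173.3   58.3]
scene dry_box 2 1961 (array([ 516.7, -169.9]), array([169.3, 252.9]), 81.73) mean [ 505.3 -142.8    6.3]
scene weight_plate 35 102 (array([526.9, 176. ]), array([11.7, 28.7]), 87.79) mean [531.5 175.2  49.1]
scene box_lid 72 140 (array([ 542.4, -173.5]), array([11.5, 28. ]), 84.58) mean [ 546.  -173.    87.3]
```

Top-view rectangles match the given sizes: plate 140.5x60.3 at (522.4,176.9), yaw -3.3°; lid 156x128.4 at (538.6,-173.9), yaw -8.4°. This puts pin_mid near (434.5,-158.3). I'll drive to the plate and turn so the wrist camera is on the robot side.

```bash
python3 -m pendant '[{"dp":[-551,0,-631],"twist":-0.62,"gripper":1},{"dp":[-551,0,-631],"twist":-0.62,"gripper":1},{"dp":[-551,0,-631],"twist":-0.62,"gripper":1},{"dp":[-551,0,-631],"twist":-0.62,"gripper":1},{"dp":[-551,0,-631],"twist":-0.62,"gripper":1}]'
cat >> h.py <<'E'
def go(target,yaw_z):
    """print dp and twist to bring TCP to target with tool z at yaw (deg)"""
    s=sense();R=np.array(s["tcp_rot"]);p=np.array(s["tcp_pos"])
    y=np.degrees(np.arctan2(R[1,2],R[0,2]));tw=-((yaw_z-y+180)%360-180)
    print("t",round(s["clock"],2),"tcp",np.round(p,1),"yaw",round(y,2),"dp",np.round(R.T@(np.array(target)-p),1),"twist",round(np.radians(tw),4),"F",np.round(s["force"],1),"M",np.round(s["torque"],2),"gap",round(s["finger_gap"],3),"tilt y",np.round(R[:,1],4))
if __name__=="__main__":
    import sys
    a=list(map(float,sys.argv[1:]));go(a[:3],a[3])
E
python3 h.py 522.4 176.9 180 86.74
```

```text
clock: 1.67
tcp_pos: [274.8, -401.5, 231.3]
tcp_rot: [[-0.591, 0.0, 0.806], [-0.806, -0.0, -0.591], [-0.0, -1.0, 0.0]]
force: [1.5, -0.3, -0.1]
finger_gap: 1.0
t 1.67 tcp [ 274.8 -401.5  231.3] yaw -36.26 dp [-612.8   51.3 -142.4] twist -2.1467 F [ 1.5 -0.3 -0.1] M [-0.02 -0.04 -0.01] gap 1.0 tilt y [ 3.e-04 -1.e-04 -1.e+00]
```

```bash
python3 -m pendant '[{"dp":[-613,0,-142],"twist":-0.62,"gripper":1},{"dp":[-613,0,-142],"twist":-0.62,"gripper":1},{"dp":[-613,0,-142],"twist":-0.62,"gripper":1},{"dp":[-613,0,-142],"twist":-0.62,"gripper":1},{"dp":[-613,0,-142],"twist":-0.62,"gripper":1}]'
python3 h.py 522.4 176.9 180 86.74
```

```text
clock: 2.08
tcp_pos: [358.0, -210.4, 231.7]
tcp_rot: [[-0.013, 0.001, 1.0], [-1.0, -0.001, -0.013], [0.001, -1.0, 0.001]]
force: [0.7, -0.3, -0.4]
finger_gap: 1.003
t 2.08 tcp [ 358.  -210.4  231.7] yaw -0.72 dp [-389.4   51.6  159.5] twist -1.5265 F [ 0.7 -0.3 -0.4] M [ 0.01  0.   -0.02] gap 1.003 tilt y [ 1.2e-03 -8.0e-04 -1.0e+00]
```

```bash
echo
python3 -m pendant '[{"dp":[-389,20,159],"twist":-0.62,"gripper":1},{"dp":[-389,20,159],"twist":-0.62,"gripper":1},{"dp":[-389,20,159],"twist":-0.62,"gripper":1},{"dp":[-389,20,159],"twist":-0.62,"gripper":1},{"dp":[-389,20,159],"twist":-0.62,"gripper":1}]' >/dev/null
python3 h.py 522.4 176.9 180 86.74
```

```text
t 2.5 tcp [440.3 -18.9 221.9] yaw 34.85 dp [-113.9   41.9  179.3] twist -0.9056 F [ 0.5 -0.8 -0.6] M [-0.02 -0.05 -0.04] gap 1.001 tilt y [ 1.6e-03 -5.0e-04 -1.0e+00]
```

```bash
python3 -m pendant '[{"dp":[-114,42,179],"twist":-0.62,"gripper":1},{"dp":[-114,42,179],"twist":-0.62,"gripper":1},{"dp":[-114,42,179],"twist":-0.62,"gripper":1},{"dp":[-114,42,179],"twist":-0.62,"gripper":1},{"dp":[-114,42,179],"twist":-0.62,"gripper":1}]' >/dev/null
python3 h.py 522.4 176.9 180 86.74
```

```text
t 2.92 tcp [520.1 169.4 180.8] yaw 70.4 dp [-0.4  0.8  7.9] twist -0.2852 F [ 0.3 -0.5  0.3] M [-0.05 -0.04  0.02] gap 1.003 tilt y [ 7.e-04 -0.e+00 -1.e+00]
```

```bash
python3 -m pendant '[{"dp":[0,0,8],"twist":-0.285,"gripper":1},{"dp":[0,0,8],"twist":-0.285,"gripper":1},{"dp":[0,0,8],"twist":-0.285,"gripper":1},{"dp":[0,0,8],"twist":-0.285,"gripper":1}]' >/dev/null
python3 h.py 522.4 176.9 180 86.74
python3 - <<'E'
from h import *
cal=get_calibration("wrist");im,d=get_image("wrist");cv2.imwrite("pics/b_wrist.png",im[:,:,::-1])
for r in mark_of("wrist","plate_tab")[:2]: print(r, at_height(cal,r["at"],44))
R=regions_of("wrist","weight_plate");
for r in R[:1]:
    rc,P=cloud(cal,r["region"],d)
    for lo,hi in((11,18),(30,60)):
        k=(P[:,2]>lo)&(P[:,2]<hi);Q=P[k];print(r["score"],lo,len(Q),cv2.minAreaRect(Q[:,:2].astype(np.float32)),Q.mean(0))
    np.savez("pics/b.npz",m=r["region"],P=P,d=d)
print(np.round(get_calibration("wrist")["T"],3))
E
```

```text
t 3.25 tcp [522.4 175.3 180.8] yaw 86.44 dp [-0.1  0.8  1.6] twist -0.0053 F [-0.7 -0.2  0.6] M [ 0.04  0.02 -0.04] gap 1.005 tilt y [-3.e-04 -1.e-04 -1.e+00]
{'at': [201.9, 277.7], 'score': 0.79} [[524.16239803 175.40856309  44.        ]]
0.57 11 7823 ((524.1450805664062, 174.55941772460938), (140.275146484375, 60.66202926635742), 86.73924255371094) [522.44762633 174.42346945  13.86376514]
0.57 30 482 ((523.23583984375, 174.49774169921875), (11.849424362182617, 28.924365997314453), 86.63938903808594) [520.50535828 174.57644101  50.20196225]
[[ 6.50000e-02  9.54000e-01  2.93000e-01  4.48480e+02]
 [ 9.98000e-01 -6.20000e-02 -1.90000e-02  1.77753e+02]
 [ 0.00000e+00  2.93000e-01 -9.56000e-01  3.23503e+02]
 [ 0.00000e+00  0.00000e+00  0.00000e+00  1.00000e+00]]
```

View pics/b_wrist.png

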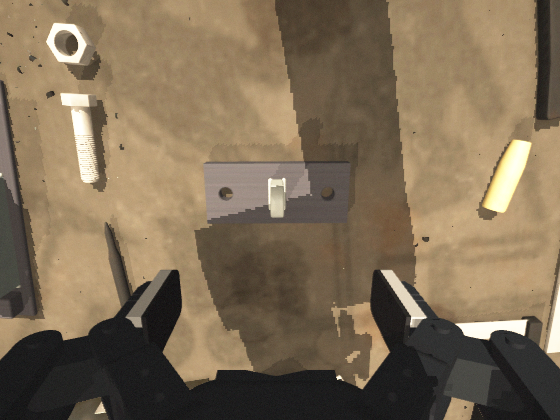

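The wrist view shows the plate at (277,192), with its tab between the fingers' centre lines. The wrist measures (524.0,174.6), the top camera (522.4,176.9), which is within the calibration tolerance. I'll descend and grip.

```bash
python3 -m pendant '[{"dp":[1,40,0],"twist":-0.005,"gripper":1},{"dp":[1,80,0],"twist":-0.005,"gripper":1},{"dp":[1,120,0],"twist":-0.005,"gripper":1},{"dp":[1,145,0],"twist":-0.005,"gripper":1},{"dp":[1,155.5,0],"twist":-0.005,"gripper":1}]' 60 >/dev/null
python3 -m pendant '[{"dp":[0,0,0],"twist":0,"gripper":0},{"dp":[0,0,0],"twist":0,"gripper":0},{"dp":[0,0,0],"twist":0,"gripper":0},{"dp":[0,0,0],"twist":0,"gripper":0},{"dp":[0,0,0],"twist":0,"gripper":0}]' 60
python3 h.py 523.4 174.9 25 86.74
```

```text
clock: 4.23
tcp_pos: [525.4, 175.0, 27.8]
tcp_rot: [[0.998, 0.004, 0.059], [-0.059, 0.001, 0.998], [0.004, -1.0, 0.001]]
force: [-0.5, -0.3, -0.3]
finger_gap: 0.302
t 4.23 tcp [525.4 175.   27.8] yaw 86.62 dp [-2.   2.8 -0.2] twist -0.002 F [-0.5 -0.3 -0.3] M [-0.06  0.    0.  ] gap 0.302 tilt y [ 4.4e-03  9.0e-04 -1.0e+00]
```

```bash
python3 -m pendant '[{"dp":[-1,2,0],"twist":0,"gripper":0},{"dp":[-1,2,0],"twist":0,"gripper":0},{"dp":[-1,2,0],"twist":0,"gripper":0},{"dp":[-1,2,0],"twist":0,"gripper":0}]' 60
python3 h.py 523.4 174.9 25 86.74
```

```text
clock: 4.57
tcp_pos: [524.6, 175.4, 25.7]
tcp_rot: [[0.998, 0.005, 0.059], [-0.059, 0.001, 0.998], [0.005, -1.0, 0.002]]
force: [-0.1, 0.5, 4.8]
finger_gap: 0.13
t 4.57 tcp [524.6 175.4  25.7] yaw 86.62 dp [-1.2  0.7 -0.6] twist -0.0021 F [-0.1  0.5  4.8] M [ 0.13  0.01 -0.06] gap 0.13 tilt y [ 0.0048  0.0014 -1.    ]
```

```bash
python3 -m pendant '[{"dp":[0,-15,0],"twist":0,"gripper":0},{"dp":[0,-50,0],"twist":0,"gripper":0},{"dp":[0,-90,0],"twist":0,"gripper":0},{"dp":[0,-115,0],"twist":0,"gripper":0},{"dp":[0,-115,0],"twist":0,"gripper":0}]' 80
python3 h.py 434.5 -158.3 140 81.6
python3 - <<'E'
from h import *
cal=get_calibration("wrist");im,d=get_image("wrist");cv2.imwrite("pics/c_wrist.png",im[:,:,::-1]);np.savez("pics/c.npz",im=im,d=d,T=cal["T"],K=cal["intrinsics"])
R=regions_of("wrist","weight_plate")
s=sense();Rt=np.array(s["tcp_rot"]);p=np.array(s["tcp_pos"])
for r in R[:1]:
    rc,P=cloud(cal,r["region"],d)
    L=(P-p)@Rt
    print(r["score"],np.percentile(L[:,1],[2,20,50,80,98]))
    k=(L[:,1]>5)&(L[:,1]<19);Q=L[k][:,[0,2]]
    print(len(Q),cv2.minAreaRect(Q.astype(np.float32)),L[k].mean(0))
    A=np.c_[Q,np.ones(len(Q))];print("plane",np.linalg.lstsq(A,L[k][:,1],rcond=None)[0])
E
```

```text
clock: 4.98
tcp_pos: [526.3, 175.5, 144.0]
tcp_rot: [[0.998, 0.011, 0.059], [-0.059, 0.002, 0.998], [0.011, -1.0, 0.003]]
force: [2.7, 0.5, -6.5]
finger_gap: 0.124
t 4.98 tcp [526.3 175.5 144. ] yaw 86.64 dp [ -72.1    2.2 -338.7] twist 0.088 F [ 2.7  0.5 -6.5] M [ 0.08 -0.3   0.01] gap 0.124 tilt y [ 0.0111  0.0022 -0.9999]
0.69 [-34.2080847    4.91208294   5.58749179   6.2766131   17.25216036]
20436 ((4.178691864013672, -0.2301025390625), (60.8350830078125, 141.10653686523438), 0.06750504672527313) [-4.0517812   6.52826295 -2.59274459]
plane [-3.89088617e-02 -8.53042037e-04  6.36840104e+00]
```

View pics/c_wrist.png

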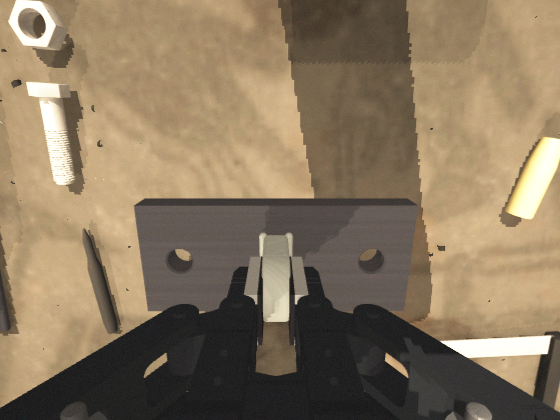

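```bash
python3 - <<'E'
from h import *
f=np.load("pics/c.npz");cal=dict(T=f["T"],intrinsics=f["K"]);d=f["d"]
for n,(r0,r1,c0,c1) in dict(tableL=(100,180,120,240),tableR=(80,180,440,500),plL=(215,245,150,240),plR=(215,245,310,400),plM=(270,290,190,225)).items():
    m=np.zeros(d.shape,bool);m[r0:r1,c0:c1]=1;rc,P=cloud(cal,m,d);print(n,np.round(np.median(P,0),1),np.round(np.percentile(P[:,2],[5,95]),1))
im,d=get_image("wrist");cal=get_calibration("wrist")
for n,(r0,r1,c0,c1) in dict(tableL=(100,180,120,240),tableR=(80,180,440,500),plL=(215,245,150,240),plR=(215,245,310,400),plM=(270,290,190,225)).items():
    m=np.zeros(d.shape,bool);m[r0:r1,c0:c1]=1;rc,P=cloud(cal,m,d);print(n,np.round(np.median(P,0),1),np.round(np.percentile(P[:,2],[5,95]),1))
E
python3 h.py 434.5 -158.3 140 81.6
```

```text
tableL [ 4.712e+02  9.490e+01 -2.000e-01] [-1.3  1. ]
tableR [ 4.775e+02  3.431e+02 -1.000e-01] [-1.3  1.1]
plL [506.3 134.3 131.9] [130.9 132.8]
plR [511.  214.7 132.1] [131.1 133.1]
plM [534.6 137.2 132.1] [131.2 133. ]
tableL [461.9  94.6  -1.9] [-3.1 -0.7]
tableR [468.  337.7  -2.1] [-3.3 -0.9]
plL [499.5 132.8 123.8] [122.8 124.9]
plR [504.3 213.3 123.7] [122.7 124.6]
plM [527.9 135.7 123.5] [122.7 124.6]
t 5.13 tcp [519.8 174.1 135.5] yaw 86.63 dp [ -65.6   -3.6 -336.8] twist 0.0878 F [-1.  -0.2 -8.5] M [-0.05  0.08 -0.07] gap 0.126 tilt y [-0.0054 -0.0011 -1.    ]
```

The arm was still settling in the first reading (144, then 135 mm). In the settled picture the plate is level, with its top at 123.7. I'll go to a hover behind the pins, over the lid, so that both plate and pins show in one wrist picture.

```bash
python3 h.py 503.8 -168.6 150 81.6; python3 -m pendant '[{"dp":[2,-15,-35],"twist":0.02,"gripper":0},{"dp":[3,-15,-75],"twist":0.04,"gripper":0},{"dp":[3,-15,-115],"twist":0.06,"gripper":0},{"dp":[4,-15,-155],"twist":0.08,"gripper":0},{"dp":[4,-15,-195],"twist":0.088,"gripper":0}]' >/dev/null; python3 h.py 503.8 -168.6 150 81.6
```

```text
t 5.13 tcp [519.8 174.1 135.5] yaw 86.63 dp [   4.1  -14.  -343.1] twist 0.0878 F [-1.  -0.2 -8.5] M [-0.05  0.08 -0.07] gap 0.126 tilt y [-0.0054 -0.0011 -1.    ]
t 5.55 tcp [511.1 -21.2 148.8] yaw 81.59 dp [  14.4   -1.3 -146.9] twist -0.0002 F [ 1.1  0.9 -8.2] M [-0.06 -0.11 -0.  ] gap 0.123 tilt y [-0.0083  0.0014 -1.    ]
```

```bash
python3 -m pendant '[{"dp":[4,0,-38],"twist":0,"gripper":0},{"dp":[8,0,-76],"twist":0,"gripper":0},{"dp":[12,0,-112],"twist":0,"gripper":0},{"dp":[14,0,-137],"twist":0,"gripper":0},{"dp":[14,0,-147],"twist":0,"gripper":0}]' >/dev/null; python3 -m pendant '[{"dp":[0,0,0],"twist":0,"gripper":0},{"dp":[0,0,0],"twist":0,"gripper":0},{"dp":[0,0,0],"twist":0,"gripper":0},{"dp":[0,0,0],"twist":0,"gripper":0},{"dp":[0,0,0],"twist":0,"gripper":0}]' >/dev/null;  python3 h.py 503.8 -168.6 150 81.6
python3 - <<'E'
from h import *
cal=get_calibration("wrist");im,d=get_image("wrist");cv2.imwrite("pics/d_wrist.png",im[:,:,::-1]);s=sense();np.savez("pics/d.npz",im=im,d=d,T=cal["T"],K=cal["intrinsics"],p=s["tcp_pos"],R=s["tcp_rot"])
print(mark_of("wrist","pin_mid")[:2])
E
python3 h.py 503.8 -168.6 150 81.6
```

```text
t 6.38 tcp [ 506.9 -166.3  152.7] yaw 81.69 dp [-2.8  2.7 -2.8] twist 0.0016 F [ 1.1  0.7 -7.9] M [ 0.02 -0.04 -0.04] gap 0.126 tilt y [-1.3e-03  9.0e-04 -1.0e+00]
[{'at': [114.1, 275.4], 'score': 0.88}]
t 6.48 tcp [ 507.4 -166.7  153.3] yaw 81.68 dp [-3.2  3.3 -2.4] twist 0.0014 F [-0.4  0.2 -8.8] M [ 0.   -0.03 -0.03] gap 0.125 tilt y [-1.e-04  2.e-04 -1.e+00]
```

View pics/d_wrist.png

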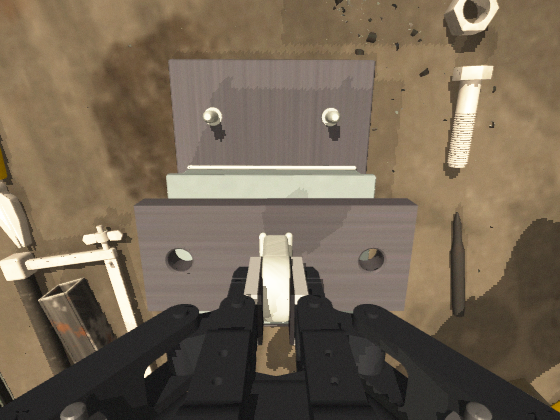

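Pins show at (212,117) and (330,117), plate holes at (180,260) and (371,260), all in one picture. Next I measure their relative pose.

```bash
python3 - <<'E'
from h import *
f=np.load("pics/d.npz");cal=dict(T=f["T"],intrinsics=f["K"]);d=f["d"];im=f["im"];p=f["p"];R=f["R"]
W=world(cal,np.argwhere(np.ones(d.shape)),d.ravel()).reshape(420,560,3)
def med(r0,r1,c0,c1):
    return np.round(np.median(W[r0:r1,c0:c1].reshape(-1,3),0),2)
print("foot",med(70,100,230,300)[2],"plate",med(215,240,150,240)[2],med(215,240,310,400)[2],"table",med(60,160,60,150)[2])
zp=np.median(W[215:240,150:400,2]);zf=np.median(W[70:100,230:300,2])
rot=lambda a:np.array([[np.cos(a),-np.sin(a)],[np.sin(a),np.cos(a)]])
# plate rect
m=(abs(W[...,2]-zp)<4)&(d>0);n,l,st,_=cv2.connectedComponentsWithStats(m.astype(np.uint8));i=1+st[1:,4].argmax();Q=W[l==i][:,:2]
print("plate",cv2.minAreaRect(Q.astype(np.float32)))
m=(abs(W[...,2]-zf)<3)&(d>0);m[175:]=0;m[:, :150]=0;m[:,390:]=0;n,l,st,_=cv2.connectedComponentsWithStats(m.astype(np.uint8));i=1+st[1:,4].argmax();Q=W[l==i][:,:2]
print("foot",cv2.minAreaRect(Q.astype(np.float32)))
# pins
pins=[]
for c0,c1 in((200,228),(318,346)):
    w=W[105:130,c0:c1];k=(w[...,2]>zf+19)&(w[...,2]<zf+30)
    k8=k.astype(np.uint8);n,l,st,_=cv2.connectedComponentsWithStats(k8);i=1+st[1:,4].argmax();q=w[l==i]
    rr=np.argwhere(l==i)+[105,c0];print("pin top n",len(q),q.mean(0).round(2),q.min(0).round(1),q.max(0).round(1),rr.mean(0))
    pins.append(q.mean(0)[:2])
# holes: non-plate pixels in plate around, dark hole edges on plate-top plane
holes=[]
for r0,r1,c0,c1 in((240,278,160,200),(240,278,352,390)):
    w=W[r0:r1,c0:c1];k=(w[...,2]<zp-2.0);n,l,st,_=cv2.connectedComponentsWithStats(k.astype(np.uint8));i=1+st[1:,4].argmax()
    rc=np.argwhere(l==i)+[r0,c0];H=at_height(cal,rc,zp)
    print("hole",len(rc),rc.mean(0),H.mean(0).round(2),np.ptp(H,0).round(1),cv2.minEnclosingCircle(H[:,:2].astype(np.float32)));holes.append(H.mean(0)[:2])
print(np.mean(pins,0),np.degrees(np.arctan2(*(pins[0]-pins[1])[::-1])),np.linalg.norm(pins[0]-pins[1]))
print(np.mean(holes,0),np.degrees(np.arctan2(*(holes[0]-holes[1])[::-1])),np.linalg.norm(holes[0]-holes[1]))
print(np.round(cal["T"],3),R,p)
E
cat > crop.py <<'E'
import cv2,numpy as np,sys
im=cv2.imread(sys.argv[1]);a=list(map(int,sys.argv[3:7]));c=im[a[0]:a[1],a[2]:a[3]];k=min(800/c.shape[1],600/c.shape[0]);cv2.imwrite(sys.argv[2],cv2.resize(c,None,fx=k,fy=k,interpolation=cv2.INTER_CUBIC))
E
python3 crop.py pics/d_wrist.png pics/d_crop.png 50 300 130 420
```

```text
foot 5.88 plate 140.89 140.85 table -0.14
plate ((506.3535461425781, -167.47933959960938), (141.44187927246094, 61.086448669433594), 81.65999603271484)
foot ((437.6316833496094, -161.19735717773438), (170.31805419921875, 93.55860900878906), 81.4312744140625)
pin top n 116 [ 428.64 -209.76   27.98] [ 423.8 -214.7   24.9] [ 433.  -205.5   30.9] [116.39655172 208.26724138]
pin top n 116 [ 443.26 -112.09   28.06] [ 438.7 -116.2   24.9] [ 448.  -107.2   32. ] [116.85344828 333.71551724]
hole 414 [259.36956522 179.84541063] [ 498.42 -216.64  140.9 ] [12.2 12.6  0. ] ((498.5848388671875, -216.71499633789062), 6.367746829986572)
hole 413 [259.20338983 370.82082324] [ 512.69 -118.69  140.9 ] [11.8 12.5  0. ] ((513.080078125, -118.44708251953125), 6.5156073570251465)
[ 435.94982181 -160.92410615] -98.51693550092541 98.76340348410916
[ 505.553504   -167.66618127] -98.28713579373341 98.98637971045476
[[ 1.45000e-01  9.46000e-01  2.89000e-01  4.33849e+02]
 [ 9.89000e-01 -1.39000e-01 -4.10000e-02 -1.57179e+02]
 [ 1.00000e-03  2.92000e-01 -9.57000e-01  2.95249e+02]
 [ 0.00000e+00  0.00000e+00  0.00000e+00  1.00000e+00]] [[ 9.89497299e-01 -6.47631841e-04  1.44549907e-01]
 [-1.44549552e-01  5.64807875e-04  9.89497402e-01]
 [-7.22472949e-04 -9.99999631e-01  4.65260974e-04]] [ 507.18256762 -166.46240583  153.03622878]
```

View pics/d_crop.png

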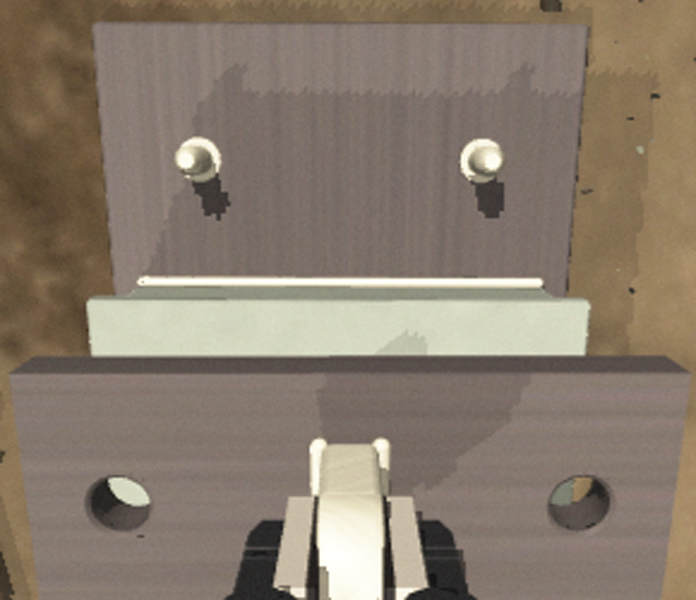

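```bash
python3 -m pendant '[{"dp":[-36,0,-2],"twist":0.003,"gripper":0},{"dp":[-60,0,-3.6],"twist":0.003,"gripper":0},{"dp":[-70.4,12,-3.6],"twist":0.003,"gripper":0},{"dp":[-70.4,45,-3.6],"twist":0.003,"gripper":0},{"dp":[-70.4,80,-3.6],"twist":0.003,"gripper":0}]' >/dev/null; python3 -m pendant '[{"dp":[0,0,0],"twist":0,"gripper":0},{"dp":[0,0,0],"twist":0,"gripper":0},{"dp":[0,0,0],"twist":0,"gripper":0},{"dp":[0,0,0],"twist":0,"gripper":0},{"dp":[0,0,0],"twist":0,"gripper":0}]' >/dev/null;  python3 h.py 437 -159.85 32.1 81.5
python3 - <<'E'
from h import *
cal=get_calibration("wrist");im,d=get_image("wrist");cv2.imwrite("pics/e_wrist.png",im[:,:,::-1])
E
python3 h.py 437 -159.85 32.1 81.5
python3 crop.py pics/e_wrist.png pics/e_crop.png 50 350 100 460
```

```text
t 7.32 tcp [ 439.6 -162.2   76.1] yaw 81.44 dp [-3.2 44.   2. ] twist -0.0011 F [ 0.1  0.2 -8.3] M [-0.01 -0.05 -0.02] gap 0.127 tilt y [ 0.0052 -0.0029 -1.    ]
t 7.37 tcp [ 439.2 -162.    75.8] yaw 81.43 dp [-2.7 43.7  1.9] twist -0.0012 F [ 0.9 -0.  -8.2] M [ 0.01 -0.02  0.  ] gap 0.127 tilt y [ 0.0044 -0.0024 -1.    ]
```

View pics/e_crop.png

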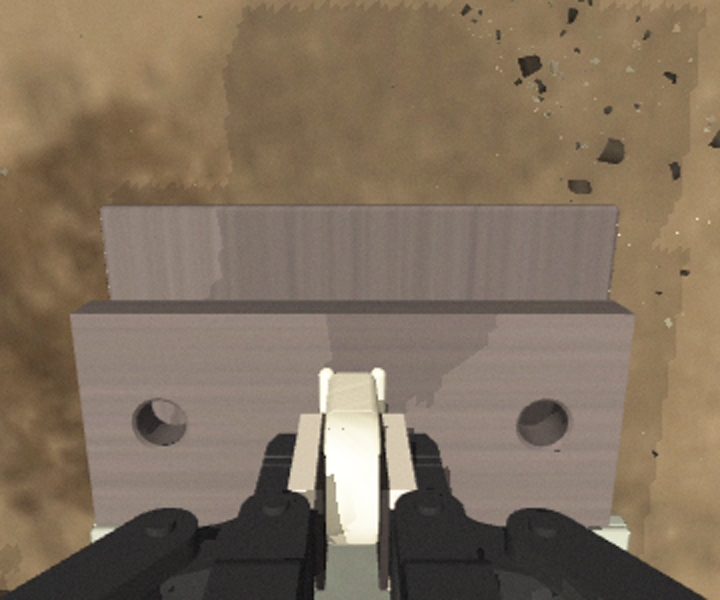

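```bash
python3 -m pendant '[{"dp":[0,20,0],"twist":0,"gripper":0},{"dp":[0,20,0],"twist":0,"gripper":0},{"dp":[0,20,0],"twist":0,"gripper":0},{"dp":[0,20,0],"twist":0,"gripper":0},{"dp":[0,20,0],"twist":0,"gripper":0}]' >/dev/null;  python3 h.py 437 -159.85 32.1 81.5;python3 -m pendant '[{"dp":[0,0,0],"twist":0,"gripper":0},{"dp":[0,0,0],"twist":0,"gripper":0},{"dp":[0,0,0],"twist":0,"gripper":0},{"dp":[0,0,0],"twist":0,"gripper":0},{"dp":[0,0,0],"twist":0,"gripper":0}]' >/dev/null;  python3 h.py 437 -159.85 32.1 81.5
python3 - <<'E'
from h import *
cal=get_calibration("wrist");im,d=get_image("wrist");cv2.imwrite("pics/f_wrist.png",im[:,:,::-1]);s=sense();np.savez("pics/f.npz",im=im,d=d,T=cal["T"],K=cal["intrinsics"],p=s["tcp_pos"],R=s["tcp_rot"])
W=world(cal,np.argwhere(np.ones(d.shape)),d.ravel()).reshape(420,560,3)
zp=np.median(W[215:240,150:400,2]);print(zp)
m=(abs(W[...,2]-zp)<4)&(d>0);n,l,st,_=cv2.connectedComponentsWithStats(m.astype(np.uint8));i=1+st[1:,4].argmax();Q=W[l==i][:,:2]
print("plate",cv2.minAreaRect(Q.astype(np.float32)))
m=(abs(W[...,2]-5.9)<3)&(d>0);m[210:]=0;n,l,st,_=cv2.connectedComponentsWithStats(m.astype(np.uint8));i=1+st[1:,4].argmax();Q=W[l==i][:,:2]
print("foot",cv2.minAreaRect(Q.astype(np.float32)),len(Q))
E
python3 crop.py pics/f_wrist.png pics/f_crop.png 50 350 100 460
```

```text
t 7.78 tcp [ 437.2 -161.1   54.1] yaw 81.42 dp [-0.4 22.   1.2] twist -0.0013 F [-0.3  0.9 -9. ] M [ 0.06  0.06 -0.01] gap 0.122 tilt y [ 1.e-04 -2.e-04 -1.e+00]
t 8.2 tcp [ 436.7 -160.8   53.1] yaw 81.42 dp [ 0.2 21.   1. ] twist -0.0014 F [ 0.3 -0.4 -8. ] M [ 0.01 -0.05  0.04] gap 0.124 tilt y [-8.e-04  4.e-04 -1.e+00]
41.16012273669419
plate ((437.142333984375, -162.47967529296875), (141.04832458496094, 60.63872146606445), 81.25056457519531)
foot ((403.5820007324219, -156.03973388671875), (169.5477752685547, 26.091642379760742), 80.85294342041016) 10783
```

View pics/f_crop.png

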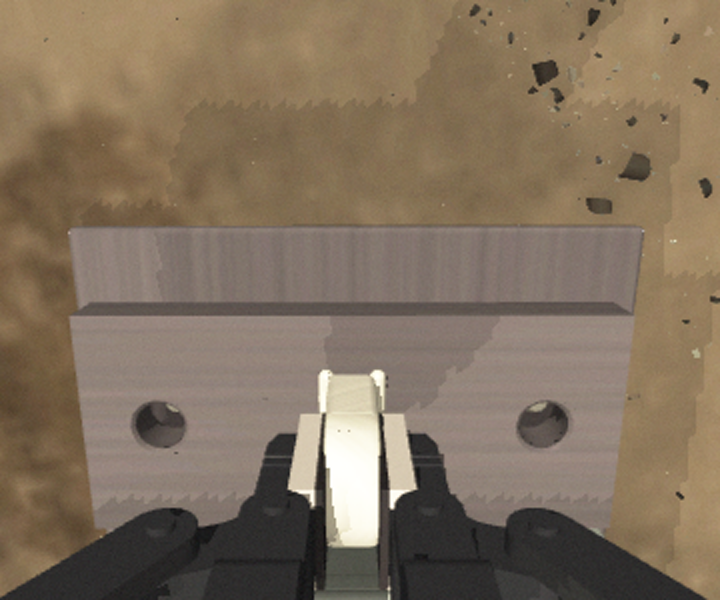

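Run:
```python
import cv2,numpy as np
im=cv2.imread("pics/f_wrist.png")
a=im[240:285,155:205];b=im[240:285,345:395]
cv2.imwrite("pics/f_h.png",cv2.resize(np.hstack([a,b]),None,fx=8,fy=8,interpolation=cv2.INTER_CUBIC))
```

```text
(no output)
```

View pics/f_h.png

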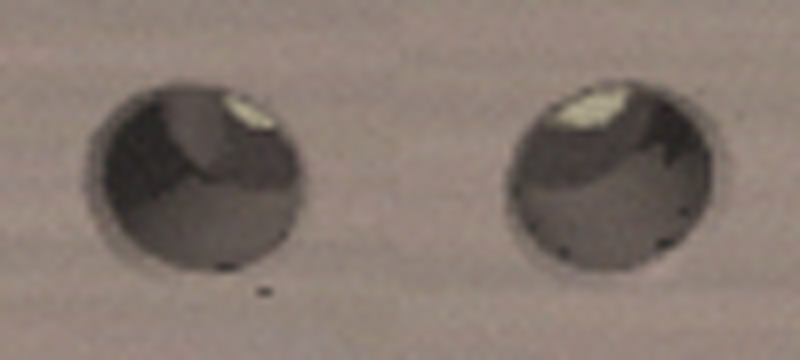

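Run:
```python
from h import *
f=np.load("pics/f.npz");cal=dict(T=f["T"],intrinsics=f["K"]);d=f["d"]
a=np.radians(81.4);y=np.array([np.cos(a),np.sin(a)])
holes=[np.array([172.9+0,  0])]
for nm,rc in(("L",(240+176/8,155+202/8)),("R",(240+178/8,345+(610-400)/8))):
    c=at_height(cal,rc,41.2)[0]
    print(nm,"hole centre px",rc,c.round(2))
    for z in(30,27.2,20,6): print("  under-centre z",z,"zoom px",((proj(cal,[c[0],c[1],z])[0]-[240,155 if nm=="L" else 295])*8).round(0))
    # observed bright patch
    for o in((108,250),(105,592)):
        rr=(240+o[0]/8,(155 if o[1]<400 else 295)+o[1]/8)
        if (o[1]<400)==(nm=="L"): print("  patch at z=30:",at_height(cal,rr,30)[0].round(2),"z=24",at_height(cal,rr,24)[0].round(2))
    K=d[240:285,155:205] if nm=="L" else d[240:285,345:395]
```

```text
L hole centre px (262.0, 180.25) [ 429.48 -211.33   41.2 ]
  under-centre z 30 zoom px [105. 247.]
  under-centre z 27.2 zoom px [ 89. 258.]
  under-centre z 20 zoom px [ 49. 283.]
  under-centre z 6 zoom px [-22. 328.]
  patch at z=30: [ 429.72 -211.2    30.  ] z=24 [ 432.12 -213.37   24.  ]
R hole centre px (262.25, 371.25) [ 444.48 -113.1    41.2 ]
  under-centre z 30 zoom px [107. 564.]
  under-centre z 27.2 zoom px [ 91. 554.]
  under-centre z 20 zoom px [ 50. 528.]
  under-centre z 6 zoom px [-20. 483.]
  patch at z=30: [ 444.62 -111.21   30.  ] z=24 [ 447.55 -109.76   24.  ]
```

Pin tips are visible in both holes, about 1 mm off sideways, and the TCP reading says the same. I'll correct by 1 mm and lower gently.

```bash
python3 -m pendant '[{"dp":[-0.3,0,1],"twist":0,"gripper":0},{"dp":[-0.3,2,1],"twist":0,"gripper":0},{"dp":[-0.3,4,1],"twist":0,"gripper":0},{"dp":[-0.3,6,1],"twist":0,"gripper":0},{"dp":[-0.3,6,1],"twist":0,"gripper":0}]' >/dev/null;  python3 h.py 437 -159.85 32.1 81.5;python3 -m pendant '[{"dp":[0,0,0],"twist":0,"gripper":0},{"dp":[0,0,0],"twist":0,"gripper":0},{"dp":[0,0,0],"twist":0,"gripper":0},{"dp":[0,0,0],"twist":0,"gripper":0}]' >/dev/null;  python3 h.py 437 -159.85 32.1 81.5
python3 - <<'E'
from h import *
cal=get_calibration("wrist");im,d=get_image("wrist");im=im[:,:,::-1];cv2.imwrite("pics/g_wrist.png",im)
cv2.imwrite("pics/g_h.png",cv2.resize(np.hstack([im[240:285,155:205],im[240:285,345:395]]),None,fx=8,fy=8,interpolation=cv2.INTER_CUBIC))
E
```

```text
t 8.67 tcp [ 436.4 -159.7   46.8] yaw 81.42 dp [ 0.6 14.7 -0.1] twist -0.0014 F [ 0.  -0.  -8.2] M [ 0.05  0.   -0.02] gap 0.126 tilt y [-1.e-03  5.e-04 -1.e+00]
t 9.0 tcp [ 436.6 -159.8   47.3] yaw 81.42 dp [ 0.4 15.2  0. ] twist -0.0014 F [-0.6 -0.3 -9. ] M [0.05 0.17 0.01] gap 0.126 tilt y [-7.e-04  3.e-04 -1.e+00]
```

View pics/g_h.png

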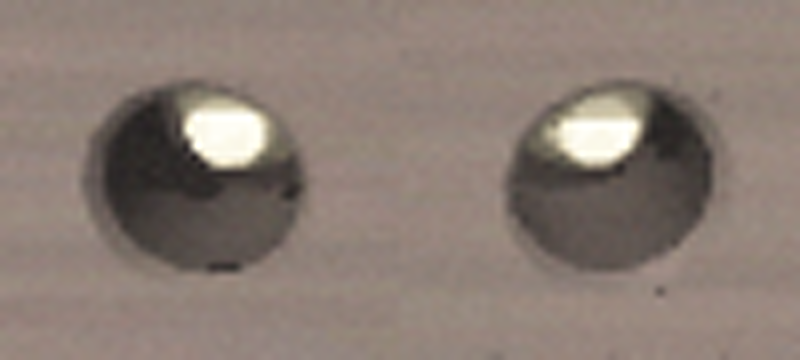

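Tips are at (228,140) and (600,140) in the zoom, where (223,143) and (589,145) would be centred, so within 0.5 mm. I'll keep lowering.

```bash
python3 -m pendant '[{"dp":[-0.2,3,0.4],"twist":0,"gripper":0},{"dp":[-0.2,6,0.4],"twist":0,"gripper":0},{"dp":[-0.2,9,0.4],"twist":0,"gripper":0},{"dp":[-0.2,11,0.4],"twist":0,"gripper":0},{"dp":[-0.2,11,0.4],"twist":0,"gripper":0}]' >/dev/null;  python3 h.py 436.8 -159.4 32.1 81.5;python3 -m pendant '[{"dp":[0,1,0],"twist":0,"gripper":0},{"dp":[0,2,0],"twist":0,"gripper":0},{"dp":[0,3,0],"twist":0,"gripper":0},{"dp":[0,4,0],"twist":0,"gripper":0},{"dp":[0,4,0],"twist":0,"gripper":0}]' >/dev/null;  python3 h.py 436.8 -159.4 32.1 81.5
```

```text
t 9.47 tcp [ 436.7 -159.4   35.8] yaw 81.41 dp [0.1 3.7 0.1] twist -0.0016 F [-1.4 -0.2 -8.7] M [0.07 0.22 0.  ] gap 0.123 tilt y [-2.e-04  3.e-04 -1.e+00]
t 9.88 tcp [ 436.7 -159.5   32.3] yaw 81.42 dp [0.1 0.2 0.1] twist -0.0014 F [-0.8  0.7 -8.8] M [0.05 0.23 0.02] gap 0.12 tilt y [-1.e-04  0.e+00 -1.e+00]
```

```bash
python3 -m pendant '[{"dp":[0,0.5,0],"twist":0,"gripper":0},{"dp":[0,1,0],"twist":0,"gripper":0},{"dp":[0,1.5,0],"twist":0,"gripper":0},{"dp":[0,1.5,0],"twist":0,"gripper":0}]' >/dev/null;  python3 h.py 436.8 -159.4 32.1 81.5
```

```text
t 10.22 tcp [ 437.  -159.6   31.8] yaw 81.42 dp [-0.2 -0.3  0.2] twist -0.0015 F [-4.5  3.2  2. ] M [ 0.43  1.08 -0.03] gap 0.123 tilt y [-4.e-04  2.e-04 -1.e+00]
```

```bash
python3 -m pendant '[{"dp":[0,0,0],"twist":0,"gripper":0.3},{"dp":[0,0,0],"twist":0,"gripper":0.5},{"dp":[0,0,0],"twist":0,"gripper":0.5},{"dp":[0,0,0],"twist":0,"gripper":0.5},{"dp":[0,0,0],"twist":0,"gripper":0.5}]' >/dev/null;  python3 h.py 436.8 -159.4 32.1 81.5;
python3 -m pendant '[{"dp":[0,-20,0],"twist":0,"gripper":0.7},{"dp":[0,-55,0],"twist":0,"gripper":0.7},{"dp":[0,-90,0],"twist":0,"gripper":0.7},{"dp":[0,-130,0],"twist":0,"gripper":0.7},{"dp":[-10,-145,0],"twist":0,"gripper":0.7}]' >/dev/null
python3 -m pendant '[{"dp":[0,0,0],"twist":0,"gripper":0.7},{"dp":[0,0,0],"twist":0,"gripper":0.7},{"dp":[0,0,0],"twist":0,"gripper":0.7},{"dp":[0,0,0],"twist":0,"gripper":0.7}]' >/dev/null
python3 - <<'E'
from h import *
cal=get_calibration("wrist");im,d=get_image("wrist");cv2.imwrite("pics/i_wrist.png",im[:,:,::-1]);s=sense();np.savez("pics/i.npz",im=im,d=d,T=cal["T"],K=cal["intrinsics"],p=s["tcp_pos"],R=s["tcp_rot"])
E
python3 h.py 538.3 -173.7 180 81.5
```

```text
t 10.63 tcp [ 437.9 -160.1   31.6] yaw 81.41 dp [-1.2 -0.5  0.5] twist -0.0016 F [-0.7 -0.  -0.2] M [-0.01  0.01 -0.  ] gap 0.5 tilt y [ 0.0023 -0.0011 -1.    ]
t 11.43 tcp [ 425.8 -157.4  173.9] yaw 81.42 dp [113.6  -6.5   0.7] twist -0.0015 F [-0.2 -0.4  0.4] M [ 0.   -0.01 -0.01] gap 0.704 tilt y [-0.0033  0.0019 -1.    ]
```

View pics/i_wrist.png

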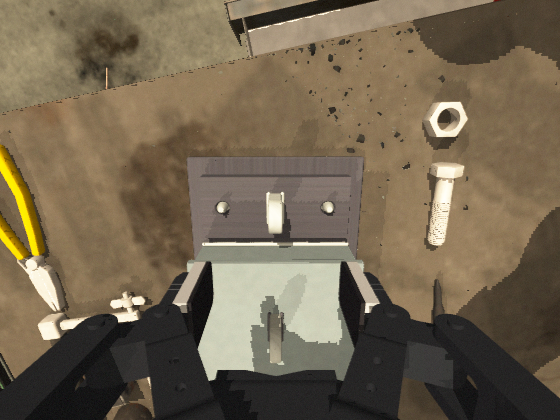

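Run:
```python
from h import *
f=np.load("pics/i.npz");cal=dict(T=f["T"],intrinsics=f["K"]);d=f["d"]
W=world(cal,np.argwhere(np.ones(d.shape)),d.ravel()).reshape(420,560,3)
for n,(r0,r1,c0,c1) in dict(plL=(185,200,212,262),plR=(185,200,290,340),plL2=(218,232,212,262),plR2=(218,232,290,340),footF=(160,170,200,350),lidL=(270,300,225,250),lidR=(270,300,310,335),table=(120,150,230,330)).items():
    w=W[r0:r1,c0:c1].reshape(-1,3);print(n,np.median(w,0).round(2))
P=W[(abs(W[...,2]-20)<3)&(np.indices(d.shape)[0]<245)&(d>0)];print("plate",cv2.minAreaRect(P[:,:2].astype(np.float32)))
k=(W[...,2]>72)&(W[...,2]<100)&(d>0);rr,cc=np.indices(d.shape);k&=(rr>300)&(rr<375)&(cc>255)&(cc<300);P=W[k];print("tab",len(P),cv2.minAreaRect(P[:,:2].astype(np.float32)),P[:,2].max())
print(proj(cal,[[538.3,-173.7,97]]))
im,d=get_image("top");cal=get_calibration("top");cv2.imwrite("pics/i_top.png",im[:,:,::-1])
W=world(cal,np.argwhere(np.ones(d.shape)),d.ravel()).reshape(420,560,3)
m=(abs(W[...,2]-58.3)<4);m[:150]=0;m[245:]=0;m[:,:300]=0;m[:,420:]=0
n,l,st,_=cv2.connectedComponentsWithStats(m.astype(np.uint8));i=1+st[1:,4].argmax();print("lid top",cv2.minAreaRect(W[l==i][:,:2].astype(np.float32)))
```

```text
plL [ 416.76 -194.31   19.8 ]
plR [ 427.72 -122.33   19.9 ]
plL2 [ 448.35 -200.22   19.83]
plR2 [ 459.61 -125.96   19.82]
footF [ 398.71 -155.31    5.85]
lidL [ 491.69 -203.28   57.86]
lidR [ 503.13 -128.68   57.84]
table [ 3.7221e+02 -1.4689e+02 -1.4000e-01]
plate ((413.0892639160156, -106.00048828125), (241.9654083251953, 132.8883514404297), 79.42469024658203)
tab 486 ((536.4559936523438, -176.0615234375), (9.987447738647461, 25.23706817626953), 81.4745864868164) 97.9061260893391
[[354.37104427 278.14804255]]
lid top ((538.44091796875, -173.71054077148438), (155.7615966796875, 128.38339233398438), 81.421142578125)
```

View pics/i_top.png

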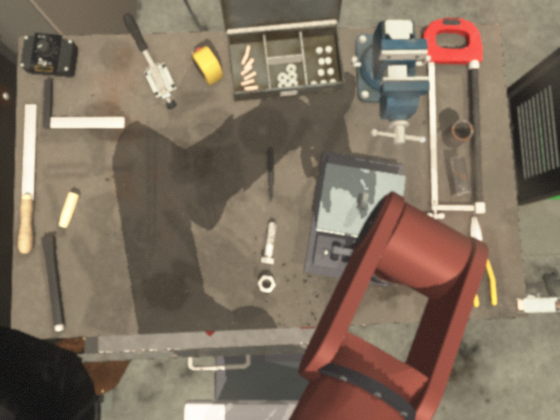

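Plate is flush: its top is at 19.8 on a foot at 5.85, level across, with pins visible in both holes at (222,207) and (328,207). The box has not moved. Next I go to the lid tab at about (539,-175).

```bash
python3 -m pendant '[{"dp":[35,0,-0.5],"twist":0,"gripper":0.7},{"dp":[75,0,-0.5],"twist":0,"gripper":0.7},{"dp":[105,10,-0.5],"twist":0,"gripper":0.7},{"dp":[114.5,25,-0.5],"twist":0,"gripper":0.7},{"dp":[114.5,40,-0.5],"twist":0,"gripper":0.7}]' >/dev/null
python3 -m pendant '[{"dp":[0,0,0],"twist":0,"gripper":0.7},{"dp":[0,0,0],"twist":0,"gripper":0.7},{"dp":[0,0,0],"twist":0,"gripper":0.7},{"dp":[0,0,0],"twist":0,"gripper":0.7}]' >/dev/null
python3 h.py 539 -175 65 81.42
python3 - <<'E'
from h import *
cal=get_calibration("wrist");im,d=get_image("wrist");cv2.imwrite("pics/j_wrist.png",im[:,:,::-1])
W=world(cal,np.argwhere(np.ones(d.shape)),d.ravel()).reshape(420,560,3);rr,cc=np.indices(d.shape)
k=(W[...,2]>72)&(W[...,2]<100)&(d>0)&(cc>250)&(cc<310)&(rr>150)&(rr<360);P=W[k];print("tab",len(P),cv2.minAreaRect(P[:,:2].astype(np.float32)),P[:,2].max())
E
```

```text
t 12.23 tcp [ 540.2 -175.8  136.7] yaw 81.41 dp [-1.4 71.7  0.7] twist -0.0002 F [-0.3  0.   0.4] M [-0.04  0.   -0.01] gap 0.698 tilt y [ 1.1e-03 -5.0e-04 -1.0e+00]
tab 800 ((539.1397094726562, -176.39260864257812), (9.993402481079102, 29.228893280029297), 81.44520568847656) 98.02087397756807
```

View pics/j_wrist.png

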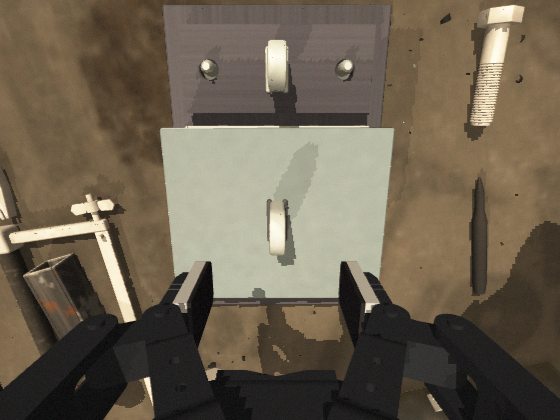

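Tab at (277,227), measured at (539.1,-176.4) in line with the tool. Descending and gripping.

```bash
python3 -m pendant '[{"dp":[-1,30,0.3],"twist":0,"gripper":0.7},{"dp":[-1,55,0.3],"twist":0,"gripper":0.7},{"dp":[-1,67,0.3],"twist":0,"gripper":0.7},{"dp":[-1,71,0.3],"twist":0,"gripper":0.7},{"dp":[-1,71,0.3],"twist":0,"gripper":0.7}]' >/dev/null
python3 h.py 539 -175.5 65 81.42
python3 -m pendant '[{"dp":[0,0,0],"twist":0,"gripper":0.5},{"dp":[0,0,0],"twist":0,"gripper":0.4},{"dp":[0,0,0],"twist":0,"gripper":0.3},{"dp":[0,0,0],"twist":0,"gripper":0.3},{"dp":[0,0,0],"twist":0,"gripper":0.3}]' >/dev/null
python3 h.py 539 -175.5 65 81.42
```

```text
t 12.7 tcp [ 538.4 -174.9   64.4] yaw 81.41 dp [ 0.7 -0.6 -0.5] twist -0.0001 F [-0.4 -0.1  0.3] M [ 0.02 -0.03  0.02] gap 0.7 tilt y [-1.5e-03  7.0e-04 -1.0e+00]
t 13.12 tcp [ 539.7 -175.5   65.9] yaw 81.42 dp [-0.7  0.9 -0.1] twist -0.0 F [-0.3 -1.  -0. ] M [-0.02  0.01  0.02] gap 0.303 tilt y [ 1.4e-03 -7.0e-04 -1.0e+00]
```

```bash
python3 -m pendant '[{"dp":[0,0.5,0],"twist":0,"gripper":0.2},{"dp":[0,0.5,0],"twist":0,"gripper":0},{"dp":[0,0.5,0],"twist":0,"gripper":0},{"dp":[0,0.5,0],"twist":0,"gripper":0},{"dp":[0,0.5,0],"twist":0,"gripper":0}]' 90 >/dev/null
python3 h.py 539 -175.5 65 81.42
python3 -m pendant '[{"dp":[0,0,0],"twist":0,"gripper":0},{"dp":[0,0,0],"twist":0,"gripper":0},{"dp":[0,0,0],"twist":0,"gripper":0}]' >/dev/null
python3 h.py 539 -175.5 65 81.42
```

```text
t 13.53 tcp [ 539.4 -175.3   64.9] yaw 81.42 dp [-0.4 -0.1 -0.2] twist -0.0 F [0.3 0.9 3.1] M [ 0.04  0.1  -0.01] gap 0.104 tilt y [ 6.e-04 -2.e-04 -1.e+00]
t 13.78 tcp [ 539.4 -175.3   64.9] yaw 81.42 dp [-0.4 -0.1 -0.3] twist -0.0 F [-0.9  0.6  3.5] M [ 0.17  0.18 -0.04] gap 0.101 tilt y [ 6.e-04 -2.e-04 -1.e+00]
```

```bash
python3 -m pendant '[{"dp":[0,-0.3,0],"twist":0,"gripper":0},{"dp":[0,-0.6,0],"twist":0,"gripper":0},{"dp":[0,-0.9,0],"twist":0,"gripper":0},{"dp":[0,-1.2,0],"twist":0,"gripper":0},{"dp":[0,-1.5,0],"twist":0,"gripper":0}]' >/dev/null
python3 h.py 539 -175.5 65 81.42
python3 -m pendant '[{"dp":[0,-0.3,0],"twist":0,"gripper":0},{"dp":[0,-0.6,0],"twist":0,"gripper":0},{"dp":[0,-0.9,0],"twist":0,"gripper":0},{"dp":[0,-1.2,0],"twist":0,"gripper":0},{"dp":[0,-1.5,0],"twist":0,"gripper":0}]' >/dev/null
python3 h.py 539 -175.5 65 81.42
```

```text
t 14.2 tcp [ 538.2 -174.8   65. ] yaw 81.42 dp [ 0.9  0.  -0.6] twist 0.0 F [-0.1 -0.4 -1.6] M [-0.01 -0.01 -0.03] gap 0.106 tilt y [-1.9e-03  8.0e-04 -1.0e+00]
t 14.62 tcp [ 538.1 -174.7   65.9] yaw 81.42 dp [ 1.   0.9 -0.7] twist -0.0 F [  1.9  -1.2 -11.1] M [-0.18 -0.41 -0.01] gap 0.103 tilt y [-1.8e-03  9.0e-04 -1.0e+00]
```

```bash
python3 -m pendant '[{"dp":[0,-0.2,0],"twist":0,"gripper":0},{"dp":[0,-0.4,0],"twist":0,"gripper":0},{"dp":[0,-0.6,0],"twist":0,"gripper":0},{"dp":[0,-0.8,0],"twist":0,"gripper":0},{"dp":[0,-1,0],"twist":0,"gripper":0}]' >/dev/null
python3 h.py 539 -175.5 65 81.42
python3 -m pendant '[{"dp":[0,-0.2,0],"twist":0,"gripper":0},{"dp":[0,-0.4,0],"twist":0,"gripper":0},{"dp":[0,-0.6,0],"twist":0,"gripper":0},{"dp":[0,-0.8,0],"twist":0,"gripper":0},{"dp":[0,-1,0],"twist":0,"gripper":0}]' >/dev/null
python3 h.py 539 -175.5 65 81.42
```

```text
t 15.03 tcp [ 538.1 -174.7   68. ] yaw 81.42 dp [ 1.   3.  -0.6] twist -0.0 F [-0.2  0.9 -9.1] M [ 0.01  0.14 -0.04] gap 0.104 tilt y [-0.0025  0.0011 -1.    ]
t 15.45 tcp [ 538.3 -174.9   69.5] yaw 81.42 dp [ 0.8  4.5 -0.4] twist 0.0001 F [-4.4  0.8 -6.9] M [0.12 0.82 0.02] gap 0.105 tilt y [-2.1e-03  6.0e-04 -1.0e+00]
```

```bash
python3 -m pendant '[{"dp":[0,-0.5,0],"twist":0,"gripper":0},{"dp":[0,-1,0],"twist":0,"gripper":0},{"dp":[0,-1.5,0],"twist":0,"gripper":0},{"dp":[0,-2,0],"twist":0,"gripper":0},{"dp":[0,-2.5,0],"twist":0,"gripper":0}]' >/dev/null
python3 h.py 539 -175.5 65 81.42
python3 -m pendant '[{"dp":[0,-0.6,0],"twist":0,"gripper":0},{"dp":[0,-1.2,0],"twist":0,"gripper":0},{"dp":[0,-1.8,0],"twist":0,"gripper":0},{"dp":[0,-2.4,0],"twist":0,"gripper":0},{"dp":[0,-3,0],"twist":0,"gripper":0}]' >/dev/null
python3 h.py 539 -175.5 65 81.42
python3 -m pendant '[{"dp":[0,-0.6,0],"twist":0,"gripper":0},{"dp":[0,-1.2,0],"twist":0,"gripper":0},{"dp":[0,-1.8,0],"twist":0,"gripper":0},{"dp":[0,-2.4,0],"twist":0,"gripper":0},{"dp":[0,-3,0],"twist":0,"gripper":0}]' >/dev/null
python3 h.py 539 -175.5 65 81.42
```

```text
t 15.87 tcp [ 538.4 -175.1   72.5] yaw 81.43 dp [ 0.6  7.5 -0.3] twist 0.0002 F [-7.   1.3 -1.5] M [ 0.24  1.23 -0.04] gap 0.103 tilt y [-2.1e-03  4.0e-04 -1.0e+00]
t 16.28 tcp [ 541.4 -175.5   77.7] yaw 81.37 dp [-2.5 12.7 -0.4] twist -0.0009 F [ 0.6  0.2 -0.9] M [0.11 0.08 0.01] gap 0.099 tilt y [ 5.e-03 -6.e-04 -1.e+00]
t 16.7 tcp [ 539.8 -175.6   78.4] yaw 81.41 dp [-0.8 13.4 -0. ] twist -0.0001 F [ 0.2  0.  -1.1] M [0.01 0.03 0.  ] gap 0.101 tilt y [ 1.4e-03 -7.0e-04 -1.0e+00]
```

```bash
python3 -m pendant '[{"dp":[0,-1,0],"twist":0,"gripper":0},{"dp":[0,-3,0],"twist":0,"gripper":0},{"dp":[0,-5,0],"twist":0,"gripper":0},{"dp":[0,-7,0],"twist":0,"gripper":0},{"dp":[0,-9,0],"twist":0,"gripper":0}]' >/dev/null
python3 h.py 539 -175.5 96 81.42
python3 -m pendant '[{"dp":[0,-2,0],"twist":0,"gripper":0},{"dp":[0,-4,0],"twist":0,"gripper":0},{"dp":[0,-6,0],"twist":0,"gripper":0},{"dp":[0,-8,0],"twist":0,"gripper":0},{"dp":[0,-8.5,0],"twist":0,"gripper":0}]' >/dev/null
python3 -m pendant '[{"dp":[0,0,0],"twist":0,"gripper":0},{"dp":[0,0,0],"twist":0,"gripper":0},{"dp":[0,0,0],"twist":0,"gripper":0},{"dp":[0,0,0],"twist":0,"gripper":0},{"dp":[0,0,0],"twist":0,"gripper":0}]' >/dev/null
python3 h.py 539 -175.5 96 81.42
python3 - <<'E'
from h import *
for n in("wrist","scene"):
    cal=get_calibration(n);im,d=get_image(n);cv2.imwrite(f"pics/k_{n}.png",im[:,:,::-1])
    np.savez(f"pics/k_{n}.npz",d=d,T=cal["T"],K=cal["intrinsics"])
E
python3 h.py 539 -175.5 96 81.42
```

```text
t 17.12 tcp [ 539.2 -175.2   87.2] yaw 81.42 dp [-0.1 -8.8 -0.3] twist -0.0 F [ 0.6 -0.2 -2.1] M [-0.02 -0.01  0.03] gap 0.103 tilt y [ 1.e-04 -1.e-04 -1.e+00]
t 17.95 tcp [ 539.  -175.1   95.3] yaw 81.42 dp [ 0.1 -0.7 -0.4] twist -0.0 F [ 0.  -0.2 -1.1] M [-0.03  0.03  0.  ] gap 0.1 tilt y [-4.e-04  2.e-04 -1.e+00]
t 18.05 tcp [ 539.1 -175.1   95.3] yaw 81.42 dp [-0.  -0.7 -0.4] twist -0.0 F [ 1.   0.  -1.6] M [-0.02  0.01  0.02] gap 0.102 tilt y [-2.e-04  1.e-04 -1.e+00]
```

View pics/k_wrist.png

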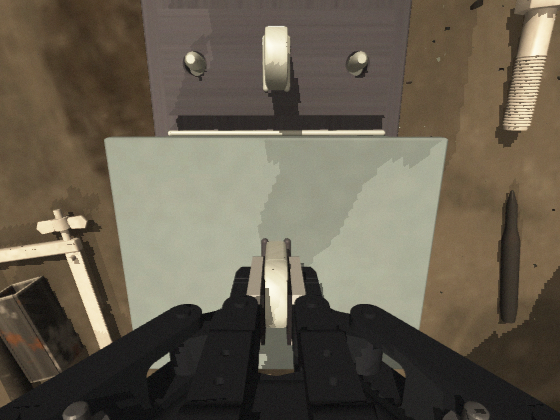

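View pics/k_scene.png

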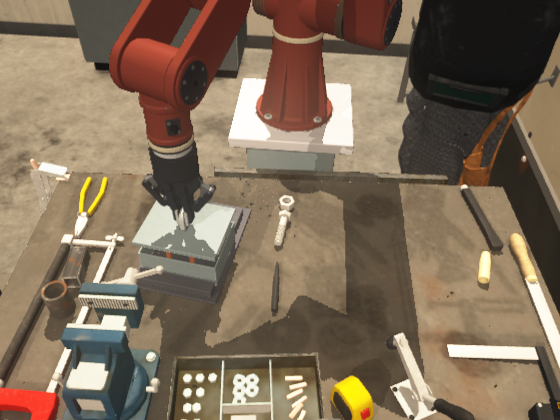

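Run:
```python
from h import *
f=np.load("pics/k_wrist.npz");cal=dict(T=f["T"],intrinsics=f["K"]);d=f["d"]
W=world(cal,np.argwhere(np.ones(d.shape)),d.ravel()).reshape(420,560,3)
for n,(r0,r1,c0,c1) in dict(lidL=(150,180,130,170),lidR=(150,180,390,420),lidLb=(270,290,145,180),lidRb=(270,290,375,410),plL=(30,45,200,250),plR=(30,45,300,340),plL2=(85,100,200,250),plR2=(85,100,300,340)).items():
    print(n,np.median(W[r0:r1,c0:c1].reshape(-1,3),0).round(2))
# pins' / box features
f=np.load("pics/k_scene.npz");cal=dict(T=f["T"],intrinsics=f["K"]);d=f["d"];W=world(cal,np.argwhere(np.ones(d.shape)),d.ravel()).reshape(420,560,3)
m=(abs(W[...,2]-7)<3.5)&(d>0);m[:190]=0;m[305:]=0;m[:,:130]=0;m[:,255:]=0
n,l,st,_=cv2.connectedComponentsWithStats(m.astype(np.uint8));
for i in range(1,n):
    if st[i,4]>150: Q=W[l==i];print("base part",len(Q),np.median(Q,0).round(1),np.ptp(Q,0).round(0))
m=(W[...,2]>82)&(W[...,2]<94)&(d>0);m[:,:120]=0;m[:,250:]=0;m[:180]=0;m[270:]=0
n,l,st,_=cv2.connectedComponentsWithStats(m.astype(np.uint8));i=1+st[1:,4].argmax();print("lid",cv2.minAreaRect(W[l==i][:,:2].astype(np.float32)),np.median(W[l==i][:,2]))
```

```text
lidL [ 479.6  -226.13   88.34]
lidR [ 497.19 -110.46   88.32]
lidLb [ 537.85 -235.4    88.22]
lidRb [ 555.53 -118.82   88.23]
plL [ 418.27 -189.4    19.9 ]
plR [ 426.75 -132.95   19.93]
plL2 [ 448.69 -195.4    19.84]
plR2 [ 457.6  -136.5    19.84]
base part 1080 [ 615.3 -105.2    6.4] [249. 190.   7.]
lid ((541.9358520507812, -174.80575561523438), (156.89340209960938, 130.1981201171875), 81.54874420166016) 88.70669864034414
```

```bash
python3 -c "
from rig import *
print(hand_in())"
```

```text
the job is handed in; nothing more can be done
None
```

The weight plate is on the pins and released. The lid is broken out of its seal and held level about 30 mm above the rim. I handed the job in at about 18 s of the 58 s allowed, and `hand_in()` gave no verdict.

**Weight plate:** I lowered it over both pins with the gripper, then let go. Before the pull, the wrist camera put its top at 19.8 mm over a foot at 5.9 mm. With a 14 mm plate, that means it lies flush and level. It still read 19.8–19.9 mm after the pull.

**Lid:** I gripped the tab and pulled up in steps of 0.2–0.6 mm until the seal let go. The highest upward pull I read was about 11 N, below the 15 N that would lift the weighted box. In the last check:
- All four lid areas I measured read within 0.1 mm of each other (88.2–88.3 mm), so the lid is level.
- The gap below the lid is about 30 mm.
- The force on the tool is only about the lid's own weight, so it appears clear of the box.
- The lid had shifted about 1 mm sideways in the scene camera.

**Disagreements and gaps:**
- The top and wrist cameras disagreed by 2–3 mm, so I aligned the plate by the pins and holes seen in one wrist picture.
- A sideways force of about 7 N showed briefly while the flanges came out, and it vanished once they were free.
- I did not measure the box's own pose separately after the pull. It looks flat in the scene picture, and the plate on its foot had not tilted or risen.

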